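Rake the firebrick bed level in the annealing pan and lay the charcoal block on it

TASK

The firebrick lumps lie heaped at one end of the annealing pan. Using the rake only and never your fingers on the lumps, rake them out into a single even layer inside the pan, every lump flat on the pan's floor and no bare patch left: each third of the pan's length has lumps in both halves of the pan's width. Then lay the rake down on the bench clear of the pan and lower the black charcoal block that lies to the right of the pan gently onto the lumps at the middle of the pan, so that it rests level on them; leave the sanding block and the flux bottle behind the pan where they are.

Things in the scene. Friction and masses are not known exactly. Their poses are not given: they have to be found in the camera images.
- pan: shallow annealing pan of dark steel sheet, fixed on a pale heat board (246 x 406 mm, 6 mm thick). Inside 206 mm (its x) by 370 mm (its y) by 55 mm deep, walls 3 mm with a 6 mm rim bead, small bail handles on the long sides. Origin on the bench under the pan's middle; inner floor at z = 9 mm, rim at z = 64 mm. The heap of lumps starts in its -y half, about the right-hand half seen by the robot
- rake: small hand rake: steel head bar 150 mm wide (its x), five round tines 6 mm thick, 34.5 mm apart, reaching 55 mm below the bar; square wooden handle 16 x 16 mm along +y, 58 to 240 mm from the head. Origin at tine-tip level under the head; handle axis 63 mm above it. Starts standing in the pan's empty half, tines on the floor, level handle lying over the +y end's rim
- rake_grip (a point): point on the axis of the rake's handle, 105 mm from the head, near the balance point
- rake_butt (a point): free end of the rake's handle, on its axis, 240 mm from the head
- charcoal_block: black charcoal soldering block, a flat slab 62 (its x) x 101 (its y) x 29 mm, lying flat on the bench to the right of the pan; origin at the centre of its underside
- sanding_block: wooden sanding block 46 x 92 x 27 mm lying near the charcoal block, not needed; origin at the centre of its underside
- flux_bottle: brown flux bottle, 47 mm across and 116 mm high, standing behind the pan; origin at the centre of its underside
- lump_1: lump of pale broken firebrick, about 43 (its x) x 60 (its y) x 30 mm, 30 mm thick like all nine, flat above and below, sides bulging about 6 mm, about 70 g. Origin at its middle, 15 mm above what it lies flat on. Starts in the rear row, nearest the pan's -y end of the heap; three lumps lie side by side in each row, across the pan's width
- lump_2: lump of pale broken firebrick, about 43 (its x) x 60 (its y) x 30 mm, 30 mm thick like all nine, flat above and below, sides bulging about 6 mm, about 70 g. Origin at its middle, 15 mm above what it lies flat on. Starts in the rear row, nearest the pan's -y end of the heap; three lumps lie side by side in each row, across the pan's width
- lump_3: lump of pale broken firebrick, about 43 (its x) x 60 (its y) x 30 mm, 30 mm thick like all nine, flat above and below, sides bulging about 6 mm, about 70 g. Origin at its middle, 15 mm above what it lies flat on. Starts in the rear row, nearest the pan's -y end of the heap; three lumps lie side by side in each row, across the pan's width
- lump_4: lump of pale broken firebrick, about 43 (its x) x 60 (its y) x 30 mm, 30 mm thick like all nine, flat above and below, sides bulging about 6 mm, about 70 g. Origin at its middle, 15 mm above what it lies flat on. Starts in the front row of the bottom layer, about 22 mm clear of the rear row of the heap; three lumps lie side by side in each row, across the pan's width
- lump_5: lump of pale broken firebrick, about 43 (its x) x 60 (its y) x 30 mm, 30 mm thick like all nine, flat above and below, sides bulging about 6 mm, about 70 g. Origin at its middle, 15 mm above what it lies flat on. Starts in the front row of the bottom layer, about 22 mm clear of the rear row of the heap; three lumps lie side by side in each row, across the pan's width
- lump_6: lump of pale broken firebrick, about 43 (its x) x 60 (its y) x 30 mm, 30 mm thick like all nine, flat above and below, sides bulging about 6 mm, about 70 g. Origin at its middle, 15 mm above what it lies flat on. Starts in the front row of the bottom layer, about 22 mm clear of the rear row of the heap; three lumps lie side by side in each row, across the pan's width
- lump_7: lump of pale broken firebrick, about 43 (its x) x 60 (its y) x 30 mm, 30 mm thick like all nine, flat above and below, sides bulging about 6 mm, about 70 g. Origin at its middle, 15 mm above what it lies flat on. Starts in the upper row, lying across the rear and front rows of the heap; three lumps lie side by side in each row, across the pan's width
- lump_8: lump of pale broken firebrick, about 43 (its x) x 60 (its y) x 30 mm, 30 mm thick like all nine, flat above and below, sides bulging about 6 mm, about 70 g. Origin at its middle, 15 mm above what it lies flat on. Starts in the upper row, lying across the rear and front rows of the heap; three lumps lie side by side in each row, across the pan's width
- lump_9: lump of pale broken firebrick, about 43 (its x) x 60 (its y) x 30 mm, 30 mm thick like all nine, flat above and below, sides bulging about 6 mm, about 70 g. Origin at its middle, 15 mm above what it lies flat on. Starts in the upper row, lying across the rear and front rows of the heap; three lumps lie side by side in each row, across the pan's width
Things that resemble listed ones, but are neither listed nor needed, are in the scene too. What is shaped like the lump_9 but turquoise is not meant. Several things have the shape of the charcoal_block; the one meant has the colours described above.

How it is judged:
By the outcome, as a careful person would: the job done as asked, in the order asked, and still so for the second after the job is handed in, with the robot touching nothing.
It also fails if it takes over 72 s, if anything falls off the work surface, if the arm or the gripper's body presses on something with over 40 N, if the wrist force passes 120 N, or if a joint passes its speed limit or range.

ROBOT

A 6-joint arm with a two-finger parallel gripper is mounted at the origin on a cart in front of the work surface, level with it; the furniture and walls round the work are solid. World frame = base frame: x ahead of the robot, y to its left, z up, the work surface at z = 0. Lengths are in mm, angles in rad, forces in N, time in s.
With the tool pointing down it reaches from about 400 to 925 mm from the base axis. Payload 12.5 kg.
Tool frame: the origin (TCP) lies midway between the tips of the shut fingers; the grasp point (between the pads) lies 19 mm behind it (env.pinch_z is the z of the grasp point in the tool frame, in mm); z points along the fingers, y is the line along which they close (so a half turn about z gives the same grasp; the last joint's range is limited). The gripper opens to 95 mm and grips with 3 to 60 N. Pads are 20 mm wide; open, the fingers measure 119 mm over their backs; the gripper's body (75 mm by 180 mm) begins 59 mm behind the grasp point.
Start: joints at [1.017, 0.491, 1.559, -0, 1.092, -0.106], TCP at [270.601, 563.402, 214.661] pointing down, gripper open.
Joint ranges: [-3.1, 3.1], [-0.84, 2.19], [0.05, 2.79], [-1.13, 4.28], [0.06, 2.93], [-2.69, 2.69]. Speed limits (rad/s): [2.22, 2.22, 2.79, 3.14, 3.14, 3.14].

INTERFACE

Orientations are given as [roll, pitch, yaw] about the fixed x, y, z axes, in that order (R = Rz(yaw) Ry(pitch) Rx(roll)).
In Python, from cell import env, eyes gives the robot as it stands.
- The arm moves only by the shell command python3 -m inch 'ROWS'. ROWS is JSON, a list of rows, each a list of 3 entries, a list of its own where there are three numbers: the shift along the tool's x, y, z in units of 60 mm (1.0 is 60 mm), then the turn about the tool's z in units of 5 degrees (1.0 is 5 degrees), then the closure, from -1 (fully open) to 1 (shut). In form: [[[tx, ty, tz], turn, claw], ...]. A call has exactly 10 rows; each row shifts and turns the commanded pose from where the row before left it, along the tool's axes as they then stand; what a row does not reach is not made up. A row lasts 1/8 s, in which the tool goes at most 62.5 mm and 10.7 degrees, less where a joint would pass 70% of its speed; a pose out of reach is approached as far as the arm can. A call is refused whole if a number of a shift passes 1 or a number of a turn 1, either way. A call with a gripper value outside its range is refused whole. The fingers move at their own pace and stop on an object; the grip force is fixed at half the most. Time passes only in rows, so rows that do not move let the fingers close, or fill a call up. It gives the time, the measured TCP pose, the force, the opening and the grip force at its end, in the units of the state.
- env.state(): the state, without advancing time (a new reading comes with each control period).
- eyes.read_camera(name): name is "side" or "top" or "wrist"; returns a dict with "pixels" (384x512x3 uint8, red, green, blue), "fx", "fy", "cx", "cy" (pixels), "extrinsics" (4x4, takes a point from world to camera coordinates). Camera axes: x right, y down, z forward; pixel columns grow to the right and rows downward; lengths in mm; the calibration is good to about 2 mm. A picture is of the moment at which its call begins. There is no depth.
- env.job_done(): hands the job in; it is judged then, once.
Trained networks look in a picture, given as the dict that the camera call returned (one of the last four; its "shot" number tells which), for a name from the list of things; names that differ only in an ending like _2 or _b are one class to them, and where a whole thing is asked for, a point or a joint stands for the part that bears it (a point fixed in the world has none). Each returns a list of dicts, best first, with "score" (0 to 1); they miss things now and then, are a little off and sometimes report something else, mostly with a low value. They report only what shows in the picture. A call takes as long as a camera call. They do not tell look-alikes from the thing itself.
- eyes.boxes_of(name, picture): "centre" ([row, column] in pixels, amid what is visible of it).
- eyes.cut_out(name, picture): "mask" (384x512 bool, what is visible of it) and "centre" ([row, column] in pixels, amid what is visible of it).
- eyes.spot_point(name, picture): "centre" ([row, column] in pixels: a listed point, or the origin of a listed thing).
The state is a dict: "t": time; "joints": joint angles; "qvel": joint speeds; "tau": joint torques, N m; "eef_pos": TCP position; "tcp_rot": TCP orientation; "ft_force": force on the tool from outside, world axes, zero at the start; "moment": the same for the moment, N m; "opening": opening from 0.0 (shut) to 1.0 (fully open); "grip_force": force on a finger pad.
Only numpy, scipy, OpenCV 4.12 (cv2) and the standard library are available. Lean on these libraries where they do the work, as an engineer would, in place of code of your own. Each camera call takes 0.05 s, during which the arm holds its last target. There are 200 camera calls.

## Working session

There is one attempt and no reset: what is moved stays moved. The work goes in short steps, Python scripts to look and compute and a shell command to move; the robot and the scene stay as the last step left them, time stands still between calls to the robot, and variables do not carry over. Pictures are saved under pics/ and viewed, at most 10 in all, crops included, and the job is handed in when it is done.

```bash
ls; mkdir -p pics
python3 - <<'E'
from cell import env, eyes
import cv2,numpy as np
s=env.state(); print(s['t'],s['eef_pos'],s['tcp_rot'],s['opening'],env.pinch_z)
ims=[]
for n in ('top','side'):
    p=eyes.read_camera(n); ims.append(p['pixels'][:,:,::-1])
    print(n,p['fx'],p['fy'],p['cx'],p['cy'],np.round(p['extrinsics'],3).tolist())
    for k in ('pan','rake','rake_grip','rake_butt','charcoal_block','sanding_block','flux_bottle','lump_1'):
        print(k,[(np.round(d['centre']).tolist(),round(d['score'],2)) for d in eyes.spot_point(k,p)][:12])
    cv2.imwrite(f'pics/{n}0.png',cv2.resize(ims[-1],(800,600)))
E
```

```text
pics
0.0 [270.44141643 563.18774059 214.05936563] [-3.14050383e+00 -1.51711277e-04  2.69383815e+00] 1.000103420800073 -18.8
top 417.8287283550754 417.8287283550754 250.1583674233623 192.4332870550296 [[-0.022, -1.0, -0.004, -29.811], [-0.992, 0.023, -0.127, 545.676], [0.127, 0.001, -0.992, 1068.246], [0.0, 0.0, 0.0, 1.0]]
pan [([188.0, 223.0], 0.85), ([160.0, 265.0], 0.56)]
rake [([192.0, 214.0], 0.71)]
rake_grip [([196.0, 174.0], 0.83), ([160.0, 248.0], 0.35)]
rake_butt [([200.0, 119.0], 0.84)]
charcoal_block [([219.0, 371.0], 0.93), ([276.0, 301.0], 0.55)]
sanding_block [([173.0, 371.0], 0.59)]
flux_bottle [([112.0, 174.0], 0.59), ([220.0, 368.0], 0.15)]
lump_1 [([202.0, 271.0], 0.96), ([159.0, 267.0], 0.84), ([162.0, 248.0], 0.8), ([205.0, 256.0], 0.8), ([161.0, 281.0], 0.77), ([201.0, 283.0], 0.74), ([181.0, 265.0], 0.71), ([180.0, 252.0], 0.6), ([269.0, 256.0], 0.59), ([180.0, 286.0], 0.5)]
side 463.3063249137372 463.3063249137372 253.02147289218746 203.1112329569919 [[0.888, -0.46, 0.026, -504.578], [-0.148, -0.337, -0.93, 126.817], [0.436, 0.822, -0.367, 1099.13], [0.0, 0.0, 0.0, 1.0]]
pan [([213.0, 270.0], 0.41)]
rake [([210.0, 239.0], 0.64)]
rake_grip [([176.0, 226.0], 0.88), ([214.0, 238.0], 0.69), ([213.0, 266.0], 0.58)]
rake_butt [([168.0, 202.0], 0.81)]
charcoal_block [([260.0, 196.0], 0.98), ([287.0, 285.0], 0.87)]
sanding_block [([277.0, 336.0], 0.8)]
flux_bottle [([193.0, 281.0], 0.56)]
lump_1 [([235.0, 190.0], 0.76), ([216.0, 252.0], 0.55), ([214.0, 266.0], 0.53), ([206.0, 280.0], 0.49), ([226.0, 278.0], 0.43), ([217.0, 263.0], 0.41)]
```

View pics/top0.png

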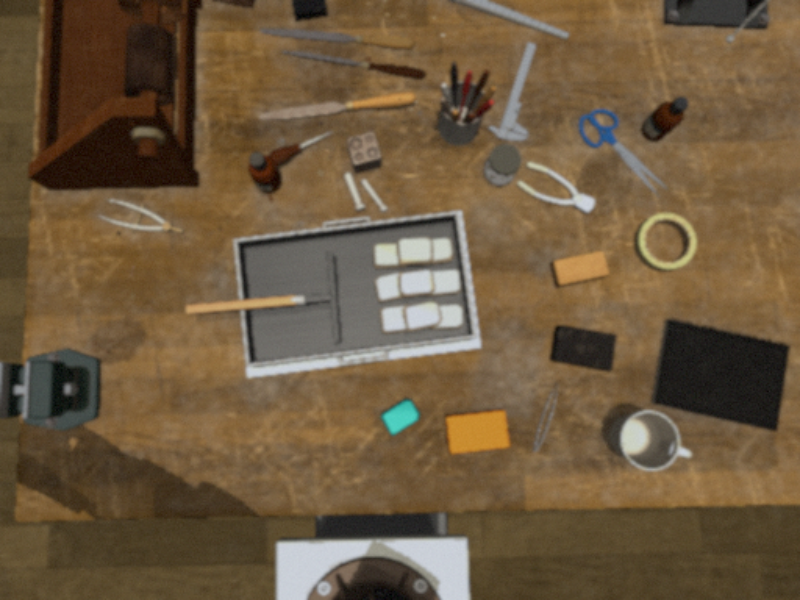

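View pics/side0.png

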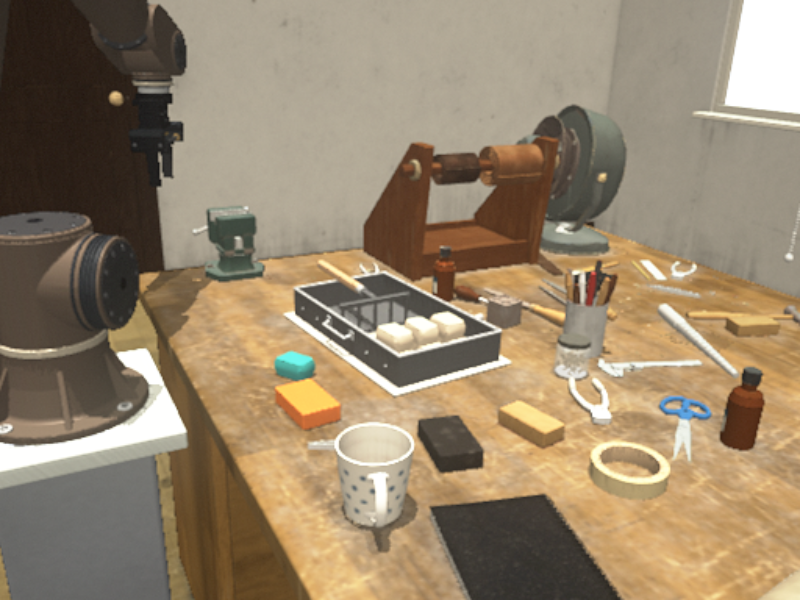

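The candidates shaped like the charcoal block are the orange slab at about (478,431), the black block at about (583,347) and the large black plate at (720,372), in the 800-px top view. The black block at (583,347), right of the pan, fits in colour and size. Next I'll enlarge the pan and block region and measure.

```bash
cat > h.py <<'E'
from cell import env, eyes
import cv2,numpy as np
def w(p,rc,z):
    E=np.array(p['extrinsics']);R,t=E[:3,:3],E[:3,3]
    d=R.T@np.array([(rc[1]-p['cx'])/p['fx'],(rc[0]-p['cy'])/p['fy'],1]);c=-R.T@t
    return np.round((c+d*(z-c[2])/d[2])[:2],1)
def px(p,X):
    E=np.array(p['extrinsics']);v=E[:3,:3]@np.array(X,float)+E[:3,3]
    return v[1]/v[2]*p['fy']+p['cy'],v[0]/v[2]*p['fx']+p['cx']
def crop(p,n,r0,r1,c0,c1,k):
    cv2.imwrite(n,cv2.resize(p['pixels'][r0:r1,c0:c1,::-1],None,fx=k,fy=k,interpolation=cv2.INTER_CUBIC))
E
python3 - <<'E'
from h import *
p=eyes.read_camera('top')
crop(p,'pics/c1.png',125,245,115,405,2.75)
for k,z in (('pan',0),('rake',9),('rake_grip',72),('rake_butt',72),('charcoal_block',0),('sanding_block',0),('flux_bottle',0),('lump_1',24),('lump_1',54)):
    print(k,z,[(w(p,d['centre'],z).tolist(),round(d['score'],2)) for d in eyes.spot_point(k,p)])
for k in ('charcoal_block','rake'):
  for d in eyes.cut_out(k,p):
    m=d['mask'].astype(np.uint8); r=cv2.minAreaRect(cv2.findNonZero(m)); b=cv2.boxPoints(r)
    print(k,d['score'],m.sum(),[w(p,(v,u),29 if k[0]=='c' else 72).tolist() for u,v in b])
E
```

```text
pan 0 [([562.0, 25.6], 0.95)]
rake 9 [([551.6, 54.4], 0.79), ([545.6, 176.4], 0.6)]
rake_grip 72 [([541.1, 155.4], 0.66)]
rake_butt 72 [([533.0, 296.6], 0.88)]
charcoal_block 0 [([464.1, -367.3], 0.96), ([322.8, -175.8], 0.81), ([578.5, -45.1], 0.7)]
sanding_block 0 [([597.0, -371.4], 0.84), ([543.6, 161.5], 0.44)]
flux_bottle 0 [([766.2, 162.7], 0.69), ([581.5, -144.2], 0.63), ([580.5, -91.1], 0.23)]
lump_1 24 [([578.6, -47.3], 0.82), ([631.9, -86.5], 0.82), ([521.1, -125.0], 0.81), ([577.9, -77.5], 0.8), ([353.9, -53.6], 0.7), ([632.5, -120.2], 0.68), ([508.5, -46.5], 0.65), ([620.9, -30.8], 0.63), ([519.0, -90.3], 0.54), ([577.9, -136.1], 0.52)]
lump_1 54 [([573.9, -47.2], 0.82), ([625.7, -85.3], 0.82), ([517.9, -122.7], 0.81), ([573.2, -76.6], 0.8), ([355.3, -53.3], 0.7), ([626.3, -118.1], 0.68), ([505.7, -46.4], 0.65), ([615.0, -31.1], 0.63), ([515.9, -89.1], 0.54), ([573.2, -133.6], 0.52)]
charcoal_block 0.96 930 [[439.7, -304.8], [500.9, -319.5], [478.9, -423.8], [418.0, -408.4]]
charcoal_block 0.66 992 [[350.3, -123.0], [363.7, -227.3], [298.5, -234.5], [285.2, -131.0]]
rake 0.89 880 [[605.7, 300.7], [624.6, 51.9], [474.6, 39.2], [456.3, 283.7]]
```

View pics/c1.png

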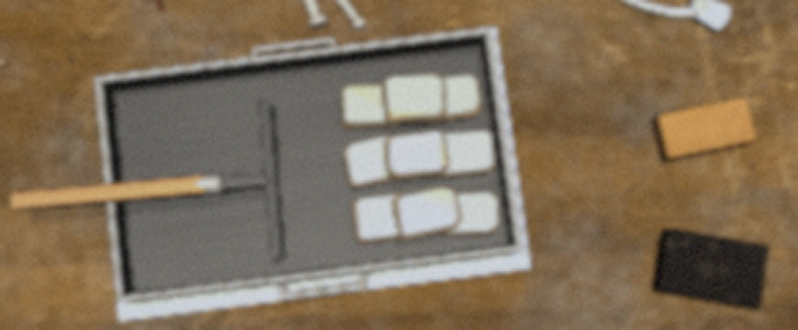

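The crop shows the 3×3 heap, with the upper lumps at (415,97), (417,153) and (428,210). The black block is at (712,268), and the sanding block, wooden, is at (705,128). The pan's rim corners are near (97,78), (497,30), (522,250) and (122,300). I'll fit the pan pose next.

Run:
```python
from h import *
from scipy.optimize import least_squares
p=eyes.read_camera('top')
f=lambda x,y:(y/2.75+125-.3,x/2.75+115-.3)
C=[w(p,f(*q),64) for q in ((97,78),(497,30),(522,250),(122,300))]; C=np.array(C)
print(C.tolist(),np.linalg.norm(C-np.roll(C,-1,0),axis=1)) 
# model corners: TL=(+x,+y),TR=(+x,-y),BR=(-x,-y),BL
M=np.array([[109,191],[109,-191],[-109,-191],[-109,191]],float)
def T(a,P): c,s=np.cos(a[2]),np.sin(a[2]); return a[:2]+P@np.array([[c,s],[-s,c]])
r=least_squares(lambda a:(T(a,M)-C).ravel(),[560,25,0]); a=r.x
print('pan',a,np.degrees(a[2]),r.fun.round(1))
inv=lambda P:(P-a[:2])@np.array([[np.cos(a[2]),-np.sin(a[2])],[np.sin(a[2]),np.cos(a[2])]])
np.save('pan.npy',a)
for n,z,L in (('front',39,[(365,100),(362,162),(377,215)]),('up',69,[(415,97),(417,153),(428,210)]),('rear',39,[(462,95),(470,152),(477,212)])):
    print(n,[inv(w(p,f(*q),z)).round().tolist() for q in L])
for n,z,q in (('upback',69,(444,97)),('upback',69,(444,153)),('upback',69,(458,210)),('frontfront',39,(344,100)),('frontfront',39,(348,162)),('frontfront',39,(356,215)),('rearback',39,(480,95)),('rearback',39,(495,152)),('rearback',39,(498,212)),('barTop',69,(268,100)),('barBot',69,(280,260)),('butt',72,(12,201)),('ferr',72,(215,184))):
    print(n,w(p,f(*q),z),inv(w(p,f(*q),z)).round())
print('block',w(p,f(711,268),29),[w(p,f(*q),29).tolist() for q in((662,230),(768,244),(758,306),(656,290))])
```

```text
[[650.4, 216.1], [688.1, -163.9], [478.4, -179.5], [440.6, 191.4]] [381.86553916 210.27945691 372.8212038  211.24897633]
pan [5.64375000e+02 1.60250000e+01 9.91370995e-02] 5.680137395097067 [ 3.5  0.8  3.6  0.7 -3.6 -5.3 -3.6  3.9]
front [[58.0, -59.0], [-1.0, -49.0], [-54.0, -57.0]]
up [[49.0, -105.0], [-4.0, -101.0], [-58.0, -104.0]]
rear [[52.0, -153.0], [-4.0, -153.0], [-62.0, -152.0]]
upback [ 623.4 -111.2] [  46. -132.]
upback [ 570.2 -109.6] [  -7. -126.]
upback [ 516.5 -121. ] [ -61. -132.]
frontfront [628.9 -16.6] [ 61. -39.]
frontfront [568.3 -19.2] [  0. -35.]
frontfront [517.1 -25.9] [-51. -37.]
rearback [ 630.8 -148. ] [  50. -170.]
rearback [ 574.7 -160.4] [  -7. -177.]
rearback [ 516.8 -161.2] [ -65. -172.]
barTop [624.4  54.1] [63. 32.]
barBot [473.9  44.6] [-87.  37.]
butt [534.  292.1] [ -3. 278.]
ferr [545.6 103.8] [-10.  89.]
block [ 459.5 -363.7] [[496.9, -318.9], [481.2, -419.5], [422.4, -406.1], [439.7, -310.1]]
```

```bash
python3 -m inch '[[[0,0,0],1,-1],[[0,0,0],1,-1],[[0,0,0],1,-1],[[0,0,0],1,-1],[[0,0,0],1,-1],[[0,0,0],1,-1],[[0,0,0],1,-1],[[0,0,0],1,-1],[[0,0,0],1,-1],[[0,0,0],1,-1]]'
python3 -m inch '[[[0,0,0],1,-1],[[0,0,0],1,-1],[[0,0,0],0.16,-1],[[-0.7,0.4,0],0,-1],[[-0.7,0.4,0],0,-1],[[-0.7,0.4,0],0,-1],[[-0.7,0.4,0],0,-1],[[-0.7,0.4,0],0,-1],[[-0.7,0.4,0],0,-1],[[-0.7,0.4,0],0,-1]]'
python3 -m inch '[[[-0.7,0.4,0],0,-1],[[-0.7,0.4,0],0,-1],[[-0.7,0.4,0.2],0,-1],[[0,0,0.3],0,-1],[[0,0,0.3],0,-1],[[0,0,0.3],0,-1],[[0,0,0.2],0,-1],[[0,0,0],0,-1],[[0,0,0],0,-1],[[0,0,0],0,-1]]'
python3 -c "
from h import *
p=eyes.read_camera('wrist');crop(p,'pics/w1.png',0,384,0,512,1)
for k in ('rake_grip','rake_butt'): print(k,[(w(p,d['centre'],72),d['score']) for d in eyes.spot_point(k,p)])
s=env.state();print(s['t'],s['eef_pos'],s['tcp_rot'])"
```

```text
t: 2.8
eef_pos: [270.6, 563.4, 214.7]
tcp_rot: [3.142, -0.0, 1.818]
ft_force: [-0.4, -0.2, -0.8]
opening: 0.998
grip_force: 0.0
t: 4.05
eef_pos: [457.2, 279.0, 214.8]
tcp_rot: [3.141, -0.0, 1.634]
ft_force: [0.7, 0.6, -0.7]
opening: 1.001
grip_force: 0.0
t: 5.3
eef_pos: [536.4, 159.1, 137.3]
tcp_rot: [3.14, -0.0, 1.633]
ft_force: [-0.7, -0.4, 0.5]
opening: 1.003
grip_force: 0.0
rake_grip [(array([540.5, 159.3]), 0.89)]
rake_butt []
5.45 [536.23561832 159.09709114 137.03176543] [ 3.14083812e+00 -1.68375115e-04  1.63272028e+00]
```

```bash
python3 -m inch '[[[-0.12,0.075,0],0,-1],[[0,0,0.4],0,-1],[[0,0,0.4],0,-1],[[0,0,0.3],0,-1],[[0,0,0.15],0,-1],[[0,0,0],0,-1],[[0,0,0],0,1],[[0,0,0],0,1],[[0,0,0],0,1],[[0,0,0],0,1]]'
python3 -m inch '[[[0,0,0],0,1],[[0,0,0],0,1],[[0,0,-0.2],0,1],[[0,0,-0.4],0,1],[[0,0,-0.4],0,1],[[0,0,-0.3],0,1],[[0,0,0],0.4,1],[[0,0,0],0,1],[[0,0,0],0,1],[[0,0,0],0,1]]'
python3 - <<'E'
from h import *
p=eyes.read_camera('side');q=eyes.read_camera('wrist')
a=cv2.resize(p['pixels'][120:290,150:350],(400,340)); b=cv2.resize(q['pixels'],(400,300))
o=np.zeros((340,800,3),np.uint8);o[:,:400]=a;o[:300,400:]=b
cv2.imwrite('pics/g1.png',o[:,:,::-1])
for k in ('rake','rake_grip'): print(k,[(d['centre'],d['score']) for d in eyes.spot_point(k,q)])
E
```

```text
t: 6.7
eef_pos: [541.1, 152.2, 61.9]
tcp_rot: [3.141, -0.0, 1.633]
ft_force: [0.5, 0.5, 0.6]
opening: 0.637
grip_force: 0.0
t: 7.95
eef_pos: [540.9, 152.1, 139.1]
tcp_rot: [-3.141, 0.0, 1.598]
ft_force: [-1.3, -0.2, -0.6]
opening: 0.004
grip_force: 0.0
rake []
rake_grip [([194.8, 255.0], 0.86)]
```

View pics/g1.png

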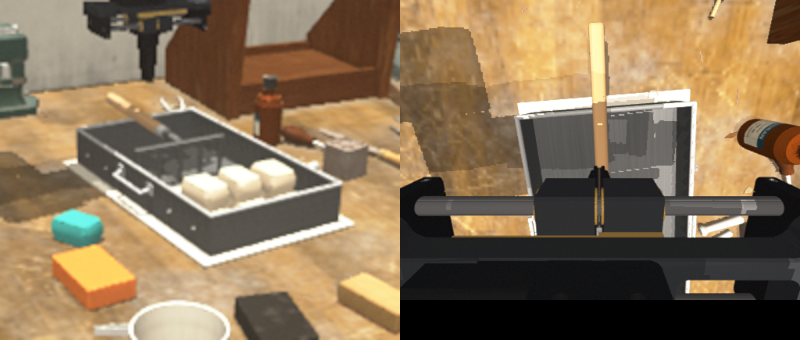

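The picture shows the fingers shut above the rake, which hasn't moved. I lifted before they had closed, so I'll open, go down again and wait longer.

```bash
python3 -m inch '[[[0,0,0],-0.4,0],[[0,0,0],0,0],[[0,0,0],0,0],[[0,0,0.2],0,0],[[0,0,0.3],0,0],[[0,0,0.35],0,0],[[0,0,0.3],0,0],[[0,0,0.13],0,0],[[0,0,0],0,1],[[0,0,0],0,1]]'
python3 -m inch '[[[0,0,0],0,1],[[0,0,0],0,1],[[0,0,0],0,1],[[0,0,0],0,1],[[0,0,0],0,1],[[0,0,-0.2],0,1],[[0,0,-0.4],0,1],[[0,0,-0.4],0,1],[[0,0,-0.3],0,1],[[0,0,0],0,1]]'
```

```text
t: 9.4
eef_pos: [541.3, 152.2, 63.3]
tcp_rot: [3.141, -0.0, 1.633]
ft_force: [0.3, 0.2, -0.2]
opening: 0.345
grip_force: 0.0
t: 10.65
eef_pos: [541.3, 152.2, 142.1]
tcp_rot: [3.14, -0.0, 1.633]
ft_force: [-0.4, 0.1, -2.2]
opening: 0.169
grip_force: 29.9
```

```bash
python3 -m inch '[[[0,0,0],-0.4,1],[[-0.3,0,0],0,1],[[-0.5,0.05,0],0,1],[[-0.6,0.05,0],0,1],[[-0.6,0,0],0,1],[[-0.6,0,0],0,1],[[-0.4,0,0],0,1],[[-0.1,0,0],0,1],[[0,0,0],0,1],[[0,0,0],0,1]]'
python3 - <<'E'
from h import *
p=eyes.read_camera('side');q=eyes.read_camera('top')
o=np.zeros((500,800,3),np.uint8);o[:500,:400]=cv2.resize(p['pixels'][130:280,190:310],(400,500)); o[:260,400:]=cv2.resize(q['pixels'][130:240,140:310],(400,260))
cv2.imwrite('pics/g2.png',o[:,:,::-1])
s=env.state();print(s['t'],s['eef_pos'],s['tcp_rot'])
E
```

```text
t: 11.9
eef_pos: [564.8, -31.8, 140.7]
tcp_rot: [-3.141, -0.0, 1.668]
ft_force: [-0.2, -0.4, -1.9]
opening: 0.167
grip_force: 29.9
12.0 [564.88665715 -31.68548779 140.79665433] [-3.14150574e+00 -1.47081868e-04  1.66859648e+00]
```

View pics/g2.png

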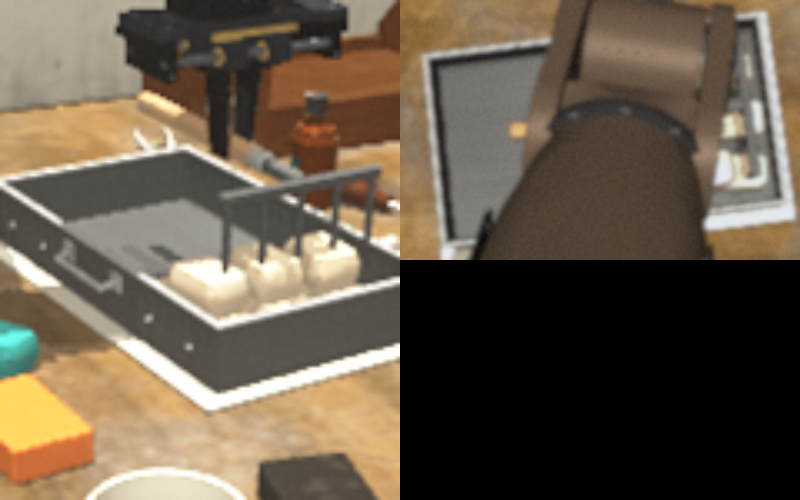

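The side view shows the rake level in the grip, tines above the rear row and behind the upper lumps. I'll lower it and drag the upper row forward.

```bash
python3 -m inch '[[[0,0,0.3],0,1],[[0,0,0.3],0,1],[[0,0,0.1],0,1],[[0,0,0],0,1],[[0.15,0,0],0,1],[[0.2,0,0],0,1],[[0.2,0,0],0,1],[[0.2,0,0],0,1],[[0.2,0,0],0,1],[[0.2,0,0],0,1]]'
python3 -m inch '[[[0.2,0,0],0,1],[[0.2,0,0],0,1],[[0.2,0,0],0,1],[[0.2,0,0],0,1],[[0.2,0,0],0,1],[[0.1,0,0],0,1],[[0,0,0],0,1],[[0,0,0],0,1],[[0,0,0],0,1],[[0,0,0],0,1]]'
python3 - <<'E'
from h import *
p=eyes.read_camera('side')
cv2.imwrite('pics/g3.png',cv2.resize(p['pixels'][130:280,180:320],(700,600))[:,:,::-1].copy())
E
```

```text
t: 13.25
eef_pos: [558.3, 37.1, 98.9]
tcp_rot: [3.141, 0.0, 1.668]
ft_force: [0.4, -3.0, -0.3]
opening: 0.165
grip_force: 29.9
t: 14.5
eef_pos: [552.0, 101.7, 98.8]
tcp_rot: [3.142, -0.0, 1.667]
ft_force: [0.7, 0.3, -2.4]
opening: 0.168
grip_force: 29.9
```

View pics/g3.png

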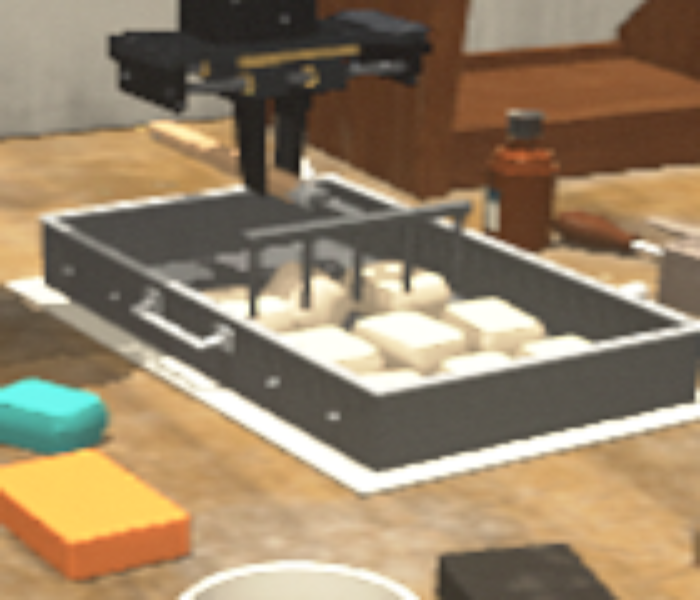

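The side view shows the upper row off the heap and the tines just ahead of the front row. The middle lump at (310,280) still looks tilted. I'll back up a little, drop the tines into the groove and rake on while lowering.

```bash
python3 -m inch '[[[-0.13,0,0],0,1],[[0,0,0],0,1],[[0,0,0.1],0,1],[[0,0,0.1],0,1],[[0.05,0,0],0,1],[[0.15,0,0.03],0,1],[[0.15,0,0.05],0,1],[[0.15,0,0.1],0,1],[[0.15,0,0.1],0,1],[[0.1,0,0],0,1]]'
python3 - <<'E'
from h import *
p=eyes.read_camera('side')
cv2.imwrite('pics/g4.png',cv2.resize(p['pixels'][130:280,180:320],(700,600))[:,:,::-1].copy())
E
```

```text
t: 15.8
eef_pos: [548.8, 139.1, 70.3]
tcp_rot: [3.14, 0.001, 1.668]
ft_force: [1.5, -3.4, 2.3]
opening: 0.165
grip_force: 30.0
```

View pics/g4.png

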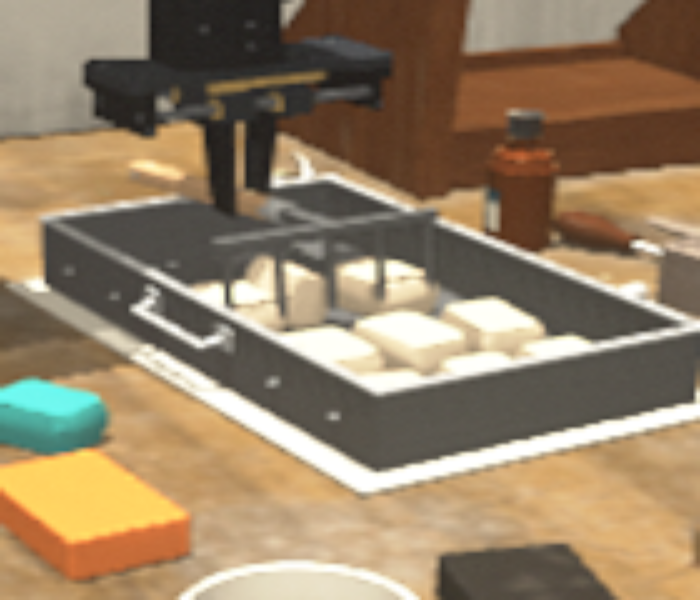

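The side view shows the raked row clear of the front row. The middle lump at (290,290) is standing up, not flat. I'll raise the tines to about z=50 and push its top forward to tip it over.

```bash
python3 -m inch '[[[0,0,-0.2],0,1],[[0,0,-0.3],0,1],[[0,0,-0.07],0,1],[[0.1,0,0],0,1],[[0.12,0,0],0,1],[[0.12,0,0],0,1],[[0.12,0,0],0,1],[[0.12,0,0],0,1],[[0.12,0,0],0,1],[[0,0,0],0,1]]'
python3 - <<'E'
from h import *
p=eyes.read_camera('side')
cv2.imwrite('pics/g5.png',cv2.resize(p['pixels'][150:270,190:310],(760,600),interpolation=cv2.INTER_CUBIC)[:,:,::-1].copy())
E
```

```text
t: 17.1
eef_pos: [544.2, 181.3, 104.2]
tcp_rot: [3.142, -0.0, 1.668]
ft_force: [-0.1, 0.2, -1.8]
opening: 0.167
grip_force: 30.0
```

View pics/g5.png

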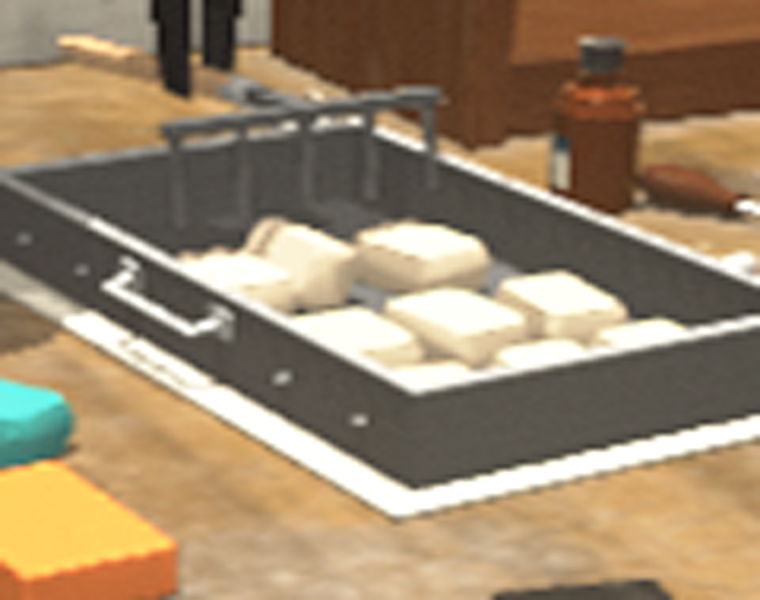

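The side view shows the middle raked lump tilted at about (300,255), its left edge (270,220) raised against the left lump at (240,275); the right lump at (425,250) is flat. I'll measure where they are.

```bash
cat >> h.py <<'E'
a=np.load('pan.npy')
inv=lambda P:(np.array(P)-a[:2])@np.array([[np.cos(a[2]),-np.sin(a[2])],[np.sin(a[2]),np.cos(a[2])]])
E
python3 - <<'E'
from h import *
p=eyes.read_camera('side')
f=lambda x,y:(y/5+150-.4,x*120/760+190-.4)
for n,z,q in (('ridge',55,(272,218)),('ridge',45,(272,218)),('ridgeL',50,(250,240)),('face',40,(315,252)),('facebot R',30,(355,262)),('faceTR',40,(325,230)),('bottom',12,(310,305)),('leftTop c',39,(240,272)),('left TR',39,(292,283)),('left BL',39,(190,262)),('right top c',39,(418,240)),('right nearcorner',39,(400,262)),('front mid top',39,(455,315)),('tine2',50,(245,215)),('tine3',50,(308,205))):
    print(n,z,inv(w(p,f(*q),z)).round())
q=eyes.read_camera('wrist')
crop(q,'pics/w5.png',0,384,0,512,1.5)
for d in eyes.spot_point('lump_1',q): print(np.round(d['centre']),round(d['score'],2),inv(w(q,d['centre'],24)).round())
for d in eyes.cut_out('lump_1',p): 
    m=d['mask'].astype(np.uint8);print(round(d['score'],2),np.round(d['centre']),cv2.boundingRect(m),inv(w(p,d['centre'],30)).round())
E
```

```text
ridge 55 [-20.  63.]
ridge 45 [-7. 86.]
ridgeL 50 [-41.  47.]
face 40 [-12.  38.]
facebot R 30 [10. 36.]
faceTR 40 [12. 67.]
bottom 12 [-21.  27.]
leftTop c 39 [-57.  30.]
left TR 39 [-45.   3.]
left BL 39 [-69.  54.]
right top c 39 [43. 33.]
right nearcorner 39 [15.  7.]
front mid top 39 [ -7. -72.]
tine2 50 [-22.  85.]
tine3 50 [13. 85.]
[301. 246.] 0.49 [-13.  48.]
0.8 [200. 254.] (247, 195, 21, 15) [39. 35.]
0.64 [213. 276.] (270, 206, 19, 13) [ 41. -77.]
0.58 [215. 262.] (252, 209, 22, 15) [ -2. -70.]
0.54 [236. 189.] (176, 226, 26, 18) [-239.  -93.]
0.51 [205. 236.] (230, 194, 17, 18) [-27.  29.]
0.4 [219. 252.] (238, 212, 19, 12) [-45. -81.]
0.37 [219. 290.] (285, 215, 11, 5) [  48. -129.]
```

Run:
```python
from h import *
p=eyes.read_camera('side'); s=env.state(); t=np.array(s['eef_pos']); yaw=s['tcp_rot'][2]-np.pi/2
ux=np.array([np.cos(yaw),np.sin(yaw),0]);uy=np.array([-np.sin(yaw),np.cos(yaw),0])
f=lambda r,c:(round((c-190+.4)*760/120),round((r-150+.4)*5))
H=t-103.5*uy; 
for n,X in (('barL',H+[0,0,5]-75*ux),('barR',H+[0,0,5]+75*ux),('tip1',H+[0,0,-54.3]-69*ux),('tip5',H+[0,0,-54.3]+69*ux),('butt',t+[0,0,9]+136.5*uy),('panrimNearL(-109,-191)',None),('panrimR',None),('panL',None)):
    if X is None:
        M={'panrimN':(-109,-191),'panrimR':(109,-191),'panL':(-109,191)}[n[:7]]; c,sn=np.cos(a[2]),np.sin(a[2])
        X=[a[0]+c*M[0]-sn*M[1],a[1]+sn*M[0]+c*M[1],64]
    print(n,f(*px(p,X)))
for k in ('rake','rake_grip','rake_butt'): print(k,[(f(*d['centre']),d['score']) for d in eyes.spot_point(k,p)][:2])
print(s['moment'])
```

```text
barL (162, 146)
barR (438, 109)
tip1 (174, 241)
tip5 (424, 202)
butt (69, 23)
panrimNearL(-109,-191) (411, 389)
panrimR (841, 305)
panL (-20, 165)
rake [((308, 214), 0.78)]
rake_grip [((191, 64), 0.68), ((677, 372), 0.45)]
rake_butt [((70, 34), 0.84)]
[ 0.00714762  0.04449654 -0.03491093]
```

View pics/w5.png

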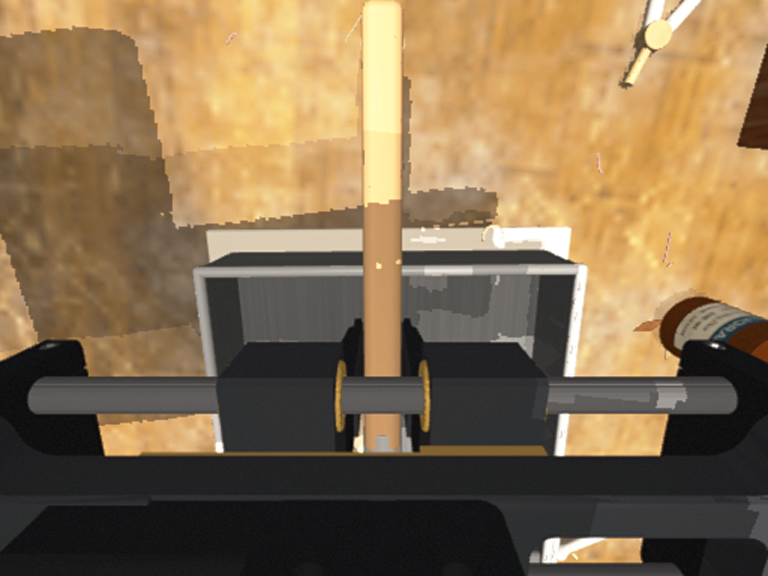

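The wrist view shows the handle still square in the fingers. Against the calibration, the rake head sits about 8 mm high: it has pitched about 4.5° in the grip, so the tines passed over the tilted lump. I'll go back and push that lump forward off its neighbour with the tips at about z=43.

```bash
python3 -m inch '[[[0,0,-0.17],0,1],[[-0.3,0,0],0,1],[[-0.4,0.1,0],0,1],[[-0.3,0.13,0],0,1],[[0,0,0.15],0,1],[[0,0,0.25],0,1],[[0,0,0.02],0,1],[[0,0,0],0,1],[[0.1,0,0],0,1],[[0.15,0,0],0,1]]'
python3 -m inch '[[[0.15,0,0],0,1],[[0.15,0,0],0,1],[[0.15,0,0],0,1],[[0.15,0,0],0,1],[[0.15,0,0],0,1],[[0.15,0,0],0,1],[[0.1,0,0],0,1],[[0,0,0],0,1],[[0,0,0],0,1],[[0,0,0],0,1]]'
python3 - <<'E'
from h import *
p=eyes.read_camera('side')
print(np.array(env.state()['ft_force']))
cv2.imwrite('pics/g6.png',cv2.resize(p['pixels'][150:270,190:310],(760,600),interpolation=cv2.INTER_CUBIC)[:,:,::-1].copy())
for d in eyes.cut_out('lump_1',p): 
    m=d['mask'].astype(np.uint8);print(round(d['score'],2),np.round(d['centre']),cv2.boundingRect(m),inv(w(p,d['centre'],30)).round())
E
```

```text
t: 18.8
eef_pos: [562.5, 137.9, 89.6]
tcp_rot: [3.141, -0.0, 1.667]
ft_force: [-0.1, 0.2, -2.1]
opening: 0.166
grip_force: 30.0
t: 20.05
eef_pos: [556.6, 196.8, 89.2]
tcp_rot: [-3.142, -0.0, 1.667]
ft_force: [0.6, -0.5, -2.7]
opening: 0.165
grip_force: 30.0
[ 0.26747127 -0.52733486 -1.98679604]
0.77 [236. 190.] (176, 226, 26, 17) [-236.  -91.]
0.69 [216. 263.] (252, 209, 22, 16) [ -7. -78.]
0.69 [200. 255.] (248, 196, 19, 13) [44. 35.]
0.67 [215. 280.] (270, 205, 20, 15) [ 40. -94.]
0.61 [204. 238.] (230, 194, 17, 19) [-18.  33.]
0.59 [206. 230.] (220, 201, 17, 12) [-47.  33.]
0.42 [219. 252.] (240, 213, 17, 11) [-44. -79.]
```

The mask of the middle lump is unchanged, so the tines missed it again. I'll return behind the row and lower until the rim levels the handle. Then I'll rake the whole row forward at floor level, which should square that lump.

```bash
python3 -m inch '[[[0,0,-0.4],0,1],[[-0.3,0,0],0,1],[[-0.5,-0.1,0],0,1],[[-0.4,-0.07,0],0,1],[[-0.13,0,0.1],0,1],[[0,0,0.3],0,1],[[0,0,0.25],0,1],[[0,0,0.12],0,1],[[0,0,0.06],0,1],[[0,0,0],0,1]]'
python3 -m inch '[[[0,0,-0.05],0,1],[[0.1,0,0],0,1],[[0.13,0,0],0,1],[[0.13,0,0],0,1],[[0.13,0,0],0,1],[[0.13,0,0],0,1],[[0.13,0,-0.03],0,1],[[0.13,0,0],0,1],[[0.13,0,0],0,1],[[0.13,0,0],0,1]]'
python3 - <<'E'
from h import *
p=eyes.read_camera('side')
f=lambda r,c:(round((c-190+.4)*760/120),round((r-150+.4)*5))
for d in eyes.cut_out('lump_1',p): 
    m=d['mask'].astype(np.uint8);print(round(d['score'],2),np.round(d['centre']),cv2.boundingRect(m),inv(w(p,d['centre'],30)).round())
s=env.state();t=np.array(s['eef_pos']); yaw=s['tcp_rot'][2]-np.pi/2;uy=np.array([-np.sin(yaw),np.cos(yaw),0])
print('butt',px(p,t+[0,0,9]+136.5*uy),[d['centre'] for d in eyes.spot_point('rake_butt',p)],'head',inv((t-103.5*uy)[:2]))
print('org',px(p,t-103.5*uy-[0,0,54.3]),[d['centre'] for d in eyes.spot_point('rake',p)])
E
```

```text
t: 21.4
eef_pos: [554.2, 116.8, 63.4]
tcp_rot: [3.142, -0.0, 1.668]
ft_force: [0.5, -0.6, -2.4]
opening: 0.162
grip_force: 30.0
t: 22.65
eef_pos: [547.4, 185.3, 68.2]
tcp_rot: [-3.142, -0.0, 1.668]
ft_force: [0.2, -0.6, -2.8]
opening: 0.168
grip_force: 30.0
0.93 [237. 189.] (175, 225, 27, 19) [-240.  -95.]
0.77 [218. 262.] (251, 209, 23, 16) [-14. -84.]
0.76 [196. 244.] (241, 190, 14, 12) [31. 78.]
0.65 [199. 222.] (210, 195, 17, 12) [-38.  95.]
0.6 [197. 230.] (223, 193, 14, 13) [-11.  93.]
0.58 [220. 276.] (271, 219, 11, 3) [  11. -119.]
0.57 [218. 289.] (285, 215, 12, 4) [  49. -125.]
0.56 [214. 277.] (269, 205, 21, 15) [ 36. -87.]
butt (np.float64(164.02552090784144), np.float64(200.95605950950093)) [[166.2, 198.4]] head [-0.26409303 66.88014743]
org (np.float64(204.32417419387875), np.float64(237.43091408035556)) [[207.4, 235.3]]
```

All three raked lumps now show mask heights of 12–13 px, so they lie flat with their rear edge at about y=+70. Next I'll measure the front and rear rows from the top camera.

Run:
```python
from h import *
p=eyes.read_camera('top')
for d in eyes.cut_out('lump_1',p):
    if d['score']<.25: continue
    m=d['mask'].astype(np.uint8);x,y,ww,h=cv2.boundingRect(m);cy=y+h/2-.5
    print(round(d['score'],2),m.sum(),(x,y,ww,h),'c39',inv(w(p,d['centre'],34)).round(),'yL',inv(w(p,(cy,x-.5),34))[1].round(),'yR',inv(w(p,(cy,x+ww-.5),34))[1].round())
g=cv2.cvtColor(p['pixels'],cv2.COLOR_RGB2GRAY)
for px_ in (50,-4,-58):
    c,s=np.cos(a[2]),np.sin(a[2]); ys=np.arange(-186,-10,4)
    P=[px_of for px_of in [px(p,(a[0]+c*px_-s*y,a[1]+s*px_+c*y,34)) for y in ys]]
    print(px_,[(int(y),int(g[int(round(r)),int(round(q))])) for y,(r,q) in zip(ys,P)])
```

```text
0.92 355 (274, 195, 24, 16) c39 [ -63. -146.] yL -114.0 yR -176.0
0.87 358 (244, 255, 25, 23) c39 [-212.  -48.] yL -16.0 yR -80.0
0.86 323 (178, 163, 21, 17) c39 [56. 99.] yL 129.0 yR 73.0
0.84 311 (269, 152, 22, 18) c39 [  51. -144.] yL -115.0 yR -173.0
0.74 310 (271, 174, 23, 15) c39 [  -1. -150.] yL -113.0 yR -174.0
0.66 406 (243, 194, 25, 20) c39 [-57. -55.] yL -32.0 yR -98.0
0.62 330 (239, 155, 22, 17) c39 [ 50. -63.] yL -35.0 yR -93.0
0.57 361 (240, 174, 24, 19) c39 [ -4. -65.] yL -31.0 yR -94.0
0.57 306 (182, 203, 22, 18) c39 [-55.  97.] yL 129.0 yR 72.0
0.5 642 (352, 160, 37, 24) c39 [  -4. -382.] yL -330.0 yR -427.0
0.49 253 (180, 190, 21, 15) c39 [-14. 102.] yL 131.0 yR 76.0
50 [(-186, 178), (-182, 129), (-178, 67), (-174, 90), (-170, 157), (-166, 203), (-162, 229), (-158, 227), (-154, 227), (-150, 228), (-146, 228), (-142, 228), (-138, 227), (-134, 226), (-130, 227), (-126, 228), (-122, 221), (-118, 195), (-114, 113), (-110, 104), (-106, 117), (-102, 123), (-98, 118), (-94, 124), (-90, 203), (-86, 225), (-82, 225), (-78, 226), (-74, 227), (-70, 227), (-66, 228), (-62, 227)
[... 550 characters left out ...]
8), (-58, 228), (-54, 228), (-50, 227), (-46, 227), (-42, 230), (-38, 202), (-34, 149), (-30, 122), (-26, 122), (-22, 129), (-18, 124), (-14, 124)]
-58 [(-186, 183), (-182, 77), (-178, 62), (-174, 141), (-170, 196), (-166, 228), (-162, 228), (-158, 228), (-154, 228), (-150, 226), (-146, 227), (-142, 228), (-138, 226), (-134, 228), (-130, 227), (-126, 227), (-122, 227), (-118, 173), (-114, 132), (-110, 124), (-106, 131), (-102, 130), (-98, 131), (-94, 123), (-90, 178), (-86, 216), (-82, 229), (-78, 230), (-74, 226), (-70, 228), (-66, 229), (-62, 228), (-58, 230), (-54, 226), (-50, 227), (-46, 228), (-42, 223), (-38, 189), (-34, 120), (-30, 129), (-26, 134), (-22, 127), (-18, 129), (-14, 128)]
```

All nine lumps are seen flat, with a clear floor gap from y=-117 to -93 between the rear and front rows. I'll put the tines in that gap.

```bash
python3 -m inch '[[[0,0,-0.25],0,1],[[0,0,-0.4],0,1],[[-0.3,0,-0.1],0,1],[[-0.6,0,0],0,1],[[-0.7,0,0],0,1],[[-0.7,0,0],0,1],[[-0.5,0,0],0,1],[[-0.1,0,0],0,1],[[0,0,0],0,1],[[0,0,0.2],0,1]]'
python3 -m inch '[[[0,0,0.1],0,1],[[0,0,0.1],0,1],[[0,0,0.1],0,1],[[0,0,0.1],0,1],[[0,0,0.1],0,1],[[0,0,0.07],0,1],[[0,0,0],0,1],[[0,0,0],0,1],[[0,0,0],0,1],[[0,0,0],0,1]]'
```

```text
t: 24.2
eef_pos: [564.6, 12.2, 101.4]
tcp_rot: [3.14, 0.0, 1.668]
ft_force: [-0.1, 0.7, -1.9]
opening: 0.164
grip_force: 30.0
t: 25.45
eef_pos: [564.4, 11.5, 67.2]
tcp_rot: [3.141, -0.0, 1.668]
ft_force: [0.1, 0.3, -2.1]
opening: 0.163
grip_force: 30.0
```

```bash
python3 -m inch '[[[0.05,0,0],0,1],[[0.13,0,0],0,1],[[0.13,0,0],0,1],[[0.13,0,0],0,1],[[0.13,0,0],0,1],[[0.15,0,0],0,1],[[0.15,0,0],0,1],[[0.15,0,0],0,1],[[0.13,0,0],0,1],[[0.1,0,0],0,1]]'
python3 -m inch '[[[-0.1,0,0],0,1],[[0,0,-0.2],0,1],[[0,0,-0.4],0,1],[[0,0,-0.6],0,1],[[0,0,-0.6],0,1],[[0.3,0,0],0,1],[[0.6,0,0],0,1],[[0.8,0,0],0,1],[[0.8,0,0],0,1],[[0.8,0,0],0,1]]'
python3 - <<'E'
from h import *
p=eyes.read_camera('top')
for d in eyes.cut_out('lump_1',p):
    if d['score']<.25: continue
    m=d['mask'].astype(np.uint8);x,y,ww,h=cv2.boundingRect(m);cy=y+h/2-.5
    print(round(d['score'],2),m.sum(),(x,y,ww,h),'c39',inv(w(p,d['centre'],34)).round(),'yL',inv(w(p,(cy,x-.5),34))[1].round(),'yR',inv(w(p,(cy,x+ww-.5),34))[1].round())
E
```

```text
t: 26.7
eef_pos: [557.0, 86.7, 67.0]
tcp_rot: [3.142, -0.0, 1.668]
ft_force: [-0.7, -0.8, -1.3]
opening: 0.165
grip_force: 30.0
t: 27.95
eef_pos: [537.6, 279.1, 174.2]
tcp_rot: [-3.14, 0.0, 1.667]
ft_force: [1.2, -0.2, -1.5]
opening: 0.168
grip_force: 30.0
0.87 349 (182, 203, 24, 18) c39 [-59. 100.] yL 129.0 yR 67.0
0.83 388 (219, 197, 24, 20) c39 [-59.  -0.] yL 31.0 yR -31.0
0.78 336 (274, 195, 23, 16) c39 [ -63. -144.] yL -114.0 yR -174.0
0.78 321 (245, 256, 23, 22) c39 [-222.  -46.] yL -18.0 yR -77.0
0.77 370 (216, 177, 24, 17) c39 [1. 8.] yL 33.0 yR -30.0
0.77 394 (177, 163, 25, 18) c39 [49. 93.] yL 132.0 yR 66.0
0.68 311 (269, 152, 22, 18) c39 [  44. -145.] yL -115.0 yR -173.0
0.64 355 (180, 188, 24, 17) c39 [-14. 101.] yL 130.0 yR 67.0
0.53 354 (271, 172, 24, 18) c39 [  -8. -157.] yL -113.0 yR -177.0
```

The result is a clean 3×3 layout, with row centres at about y=-145, 0 and +100. I'll lay the rake on the clear bench to the left of the pan.

```bash
python3 -m inch '[[[0.5,0,0],0,1],[[0.5,0,0],0,1],[[0.35,0,0.1],0,1],[[0,0,0.4],0,1],[[0,0,0.5],0,1],[[0,0,0.5],0,1],[[0,0,0.3],0,1],[[0,0,0.15],0,1],[[0,0,0.05],0,1],[[0,0,0],0,1]]'
python3 -m inch '[[[0,0,0.05],0,1],[[0,0,0.06],0,1],[[0,0,0.06],0,1],[[0,0,0.06],0,1],[[0,0,0.06],0,1],[[0,0,0.06],0,1],[[0,0,0.03],0,1],[[0,0,0],0,1],[[0,0,0],0,-1],[[0,0,0],0,-1]]'
```

```text
t: 29.3
eef_pos: [531.0, 358.0, 55.6]
tcp_rot: [3.141, -0.0, 1.667]
ft_force: [0.2, 0.3, -2.9]
opening: 0.164
grip_force: 30.0
t: 30.55
eef_pos: [530.5, 357.5, 32.0]
tcp_rot: [-3.141, 0.0, 1.667]
ft_force: [1.2, -0.1, -0.1]
opening: 0.32
grip_force: 0.0
```

```bash
python3 -m inch '[[[0,0,0],0,-1],[[0,0,0],0,-1],[[0,0,0],0,-1],[[0,0,-0.3],0,-1],[[0,0,-0.6],0,-1],[[0,0,-0.7],0,-1],[[0,0,-0.6],0.26,-1],[[0,0,0],1,-1],[[0,0,0],1,-1],[[0,0,0],1,-1]]'
python3 -m inch '[[[-0.5,0,0],0,-1],[[-0.8,0.1,0],0,-1],[[-0.9,0.1,0],0,-1],[[-0.9,0.1,0],0,-1],[[-0.9,0.1,0],0,-1],[[-0.9,0.1,0],0,-1],[[-0.9,0.1,0],0,-1],[[-0.9,0.1,0],0,-1],[[-0.9,0.1,0],0,-1],[[-0.9,0.1,0],0,-1]]'
python3 -m inch '[[[-0.9,0.1,0],0,-1],[[-0.9,0.1,0],0,-1],[[-0.9,0,0],0,-1],[[-0.5,0,0],0,-1],[[-0.2,0,0],0,-1],[[0,0,0],0,-1],[[0,0,0],0,-1],[[0,0,0],0,-1],[[0,0,0],0,-1],[[0,0,0],0,-1]]'
python3 - <<'E'
from h import *
q=eyes.read_camera('wrist');p=eyes.read_camera('top')
for nm,i in (('wrist',q),('top',p)):
  for d in eyes.cut_out('charcoal_block',i)[:3]:
    m=d['mask'].astype(np.uint8);r=cv2.minAreaRect(cv2.findNonZero(m))
    print(nm,round(d['score'],2),m.sum(),i['pixels'][d['mask']].mean(0).round(),[w(i,(v,u),29).tolist() for u,v in cv2.boxPoints(r)])
for d in eyes.spot_point('rake',p)+eyes.spot_point('rake_butt',p): print(w(p,d['centre'],5),d['score'])
for d in eyes.cut_out('lump_1',p): print(round(d['score'],2),inv(w(p,d['centre'],34)).round(),d['mask'].sum())
s=env.state();print(s['t'],s['eef_pos'],s['tcp_rot'],s['joints'])
cv2.imwrite('pics/last.png',p['pixels'][:,:,::-1])
E
```

```text
t: 31.8
eef_pos: [530.7, 357.9, 165.8]
tcp_rot: [3.14, -0.001, 1.38]
ft_force: [-0.0, -0.6, 0.1]
opening: 0.999
grip_force: 0.0
t: 33.05
eef_pos: [488.4, -155.0, 165.6]
tcp_rot: [3.14, 0.0, 1.383]
ft_force: [0.9, -0.2, 0.5]
opening: 1.0
grip_force: 0.0
t: 34.3
eef_pos: [462.4, -355.6, 164.2]
tcp_rot: [3.142, -0.0, 1.383]
ft_force: [-0.3, -0.3, 0.4]
opening: 1.0
grip_force: 0.0
wrist 0.77 4322 [55. 49. 44.] [[417.6, -406.9], [441.8, -308.7], [501.3, -321.7], [482.2, -421.2]]
top 0.64 563 [26. 23. 20.] [[440.0, -304.2], [501.1, -318.6], [486.4, -389.4], [425.6, -374.5]]
top 0.56 353 [152.  74.  25.] [[351.3, -165.6], [381.8, -196.6], [325.8, -253.1], [295.6, -222.2]]
[534.4 246.7] 0.55
[517.1 502.7] 0.67
0.94 [50. 92.] 366
0.84 [-16.  98.] 334
0.81 [  44. -146.] 335
0.81 [ -57. -142.] 350
0.79 [-57.   7.] 346
0.71 [-56.  99.] 334
0.59 [50.  9.] 342
0.59 [ 1. -1.] 340
0.53 [ -10. -147.] 380
0.44 [ -4. 271.] 933
34.65 [ 462.26715137 -355.90476996  164.18387905] [ 3.14158485e+00 -8.14827510e-05  1.38295019e+00] [-7.69356597e-01  4.87547575e-01  1.72016386e+00  9.00221386e-05
  9.33919460e-01 -5.81564000e-01]
```

Nine lumps are seen, and the rake lies on the bench with its head at about (534,247) and its butt at about (517,503). The dark mask confirms the black block at about (461,-365). Grasping it now.

```bash
python3 -m inch '[[[-0.15,0,0.3],0.15,-1],[[0,0,0.5],0,-1],[[0,0,0.6],0,-1],[[0,0,0.6],0,-1],[[0,0,0.4],0,-1],[[0,0,0.18],0,-1],[[0,0,0],0,1],[[0,0,0],0,1],[[0,0,0],0,1],[[0,0,0],0,1]]'
python3 -m inch '[[[0,0,0],0,1],[[0,0,0],0,1],[[0,0,0],0,1],[[0,0,0],0,1],[[0,0,-0.2],0,1],[[0,0,-0.5],0,1],[[0,0,-0.6],0,1],[[0,0,-0.6],0,1],[[0,0,-0.2],0,1],[[0,0,0],0,1]]'
```

```text
t: 35.9
eef_pos: [460.8, -364.9, 10.1]
tcp_rot: [3.141, 0.001, 1.37]
ft_force: [1.2, 0.2, 4.6]
opening: 0.66
grip_force: 30.0
t: 37.15
eef_pos: [460.6, -364.7, 135.6]
tcp_rot: [3.141, 0.0, 1.37]
ft_force: [-0.6, 0.6, -2.0]
opening: 0.658
grip_force: 30.0
```

```bash
python3 -m inch '[[[0,0,0],1,1],[[0,0,0],1,1],[[0,0,0],1,1],[[0,0,0],1,1],[[0,0,0],1,1],[[0,0,0],1,1],[[0,0,0],1,1],[[0,0,0],1,1],[[0,0,0],1,1],[[0,0,0],1,1]]'
python3 -m inch '[[[0,0,0],1,1],[[0,0,0],1,1],[[0,0,0],1,1],[[0,0,0],1,1],[[0,0,0],0.56,1],[[0.2,-0.4,0],0,1],[[0.26,-0.7,0],0,1],[[0.26,-0.7,0],0,1],[[0.26,-0.7,0],0,1],[[0.26,-0.7,0],0,1]]'
python3 -m inch '[[[0.26,-0.7,0],0,1],[[0.26,-0.7,0],0,1],[[0.26,-0.7,0],0,1],[[0.26,-0.6,0],0,1],[[0.2,-0.28,0],0,1],[[0.1,0,0],0,1],[[0,0,0],0,1],[[0,0,0],0,1],[[0,0,0],0,1],[[0,0,0],0,1]]'
python3 -c "
from h import *
s=env.state();print(s['t'],s['eef_pos'],inv(s['eef_pos'][:2]),s['tcp_rot'])"
```

```text
t: 38.4
eef_pos: [460.1, -364.2, 133.5]
tcp_rot: [-3.139, 0.001, 0.494]
ft_force: [0.2, -0.1, -1.5]
opening: 0.655
grip_force: 30.0
t: 39.65
eef_pos: [515.2, -164.6, 133.8]
tcp_rot: [-3.14, 0.002, 0.099]
ft_force: [0.7, -0.4, -0.6]
opening: 0.655
grip_force: 30.0
t: 40.9
eef_pos: [577.7, 19.2, 135.5]
tcp_rot: [-3.142, -0.0, 0.099]
ft_force: [-0.7, 0.1, -1.4]
opening: 0.658
grip_force: 30.0
40.9 [577.74293834  19.21396117 135.53721323] [13.61792773  1.85021429] [-3.14153582e+00 -1.01226587e-04  9.88013100e-02]
```

```bash
python3 -m inch '[[[-0.13,0,0],0,1],[[-0.13,0,0.1],0,1],[[0,0,0.4],0,1],[[0,0,0.4],0,1],[[0,0,0.3],0,1],[[0,0,0.15],0,1],[[0,0,0.02],0,1],[[0,0,0],0,1],[[0,0,0],0,1],[[0,0,0],0,1]]'
python3 -m inch '[[[0,0,0.015],0,1],[[0,0,0.015],0,1],[[0,0,0.01],0,1],[[0,0,0.01],0,1],[[0,0,0.01],0,1],[[0,0,0],0,1],[[0,0,0],0,1],[[0,0,0],0,1],[[0,0,0],0,1],[[0,0,0],0,1]]'
python3 -c "
from h import *
s=env.state();print(s['t'],s['eef_pos'],inv(s['eef_pos'][:2]),s['ft_force'])"
```

```text
t: 42.15
eef_pos: [562.5, 18.1, 53.6]
tcp_rot: [3.142, -0.001, 0.099]
ft_force: [0.1, 0.5, -2.0]
opening: 0.655
grip_force: 30.0
t: 43.4
eef_pos: [562.3, 18.1, 49.6]
tcp_rot: [-3.142, -0.0, 0.099]
ft_force: [0.3, 1.0, -1.5]
opening: 0.654
grip_force: 30.0
43.4 [562.34879327  18.06988473  49.64408622] [-1.8138659   2.23538762] [ 0.28871393  1.03745013 -1.49961847]
```

Not quite in contact yet, so I'll inch down a bit more.

```bash
python3 -m inch '[[[0,0,0.01],0,1],[[0,0,0.01],0,1],[[0,0,0],0,1],[[0,0,0],0,1],[[0,0,0],0,1],[[0,0,0],0,1],[[0,0,0],0,1],[[0,0,0],0,1],[[0,0,0],0,1],[[0,0,0],0,1]]'
python3 -c "
from h import *
for i in range(2):
  eyes.read_camera('side');s=env.state();print(s['t'],s['eef_pos'],s['ft_force'])"
```

```text
t: 44.65
eef_pos: [562.4, 18.1, 49.0]
tcp_rot: [3.142, -0.001, 0.099]
ft_force: [-2.1, 0.6, 7.5]
opening: 0.655
grip_force: 30.0
44.7 [562.41243237  18.08169126  49.05827255] [-2.42539386  0.51612493  6.9200107 ]
44.75 [562.37702109  18.06049193  49.04550795] [-1.82144958 -0.53032161  6.44631158]
```

```bash
python3 -m inch '[[[0,0,-0.005],0,1],[[0,0,0],0,-0.9],[[0,0,0],0,-0.9],[[0,0,0],0,-0.9],[[0,0,0],0,-0.9],[[0,0,0],0,-0.9],[[0,0,-0.1],0,-0.9],[[0,0,-0.4],0,-0.9],[[0,0,-0.7],0,-0.9],[[0,0,-0.7],0,-0.9]]'
python3 -m inch '[[[0,0.3,-0.4],0,-0.9],[[0,0.6,0],0,-0.9],[[0,0.8,0],0,-0.9],[[0,0.8,0],0,-0.9],[[0,0.8,0],0,-0.9],[[0,0.8,0],0,-0.9],[[0,0.8,0],0,-0.9],[[0,0.6,0],0,-0.9],[[0,0,0],0,-0.9],[[0,0,0],0,-0.9]]'
python3 - <<'E'
from h import *
p=eyes.read_camera('side');q=eyes.read_camera('top')
o=np.zeros((600,800,3),np.uint8);o[:600,:400]=cv2.resize(p['pixels'][150:270,195:295],(400,600),interpolation=cv2.INTER_CUBIC); o[:400,400:]=cv2.resize(q['pixels'][130:260,30:330],(400,400*130//300*1),interpolation=cv2.INTER_CUBIC)[:400] if 0 else 0
t=cv2.resize(q['pixels'][140:225,148:308],(400,212),interpolation=cv2.INTER_CUBIC);o[:212,400:]=t
t=cv2.resize(q['pixels'][80:280,0:330],(400,242),interpolation=cv2.INTER_CUBIC);o[230:472,400:]=t
cv2.imwrite('pics/fin.png',o[:,:,::-1])
for d in eyes.cut_out('lump_1',q): print(round(d['score'],2),inv(w(q,d['centre'],34)).round(),d['mask'].sum())
for d in eyes.cut_out('charcoal_block',q)[:2]:
    print([inv(w(q,(v,u),68)).round() for u,v in cv2.boxPoints(cv2.minAreaRect(cv2.findNonZero(d['mask'].astype(np.uint8))))])
E
```

```text
t: 46.0
eef_pos: [562.2, 18.1, 164.3]
tcp_rot: [-3.141, 0.0, 0.099]
ft_force: [0.7, -1.4, 0.1]
opening: 0.951
grip_force: 0.0
t: 47.25
eef_pos: [594.9, -309.6, 186.8]
tcp_rot: [-3.141, 0.0, 0.099]
ft_force: [0.4, 0.6, 0.2]
opening: 0.951
grip_force: 0.0
0.9 [-11.  98.] 356
0.73 [  52. -145.] 321
0.64 [-59. 119.] 150
0.63 [  -1. -150.] 317
0.61 [ -57. -143.] 358
0.58 [59.  5.] 149
0.56 [54. 93.] 367
0.38 [-65. -13.] 50
[array([46., 32.]), array([ 46., -30.]), array([-56., -30.]), array([-56.,  31.])]
```

View pics/fin.png

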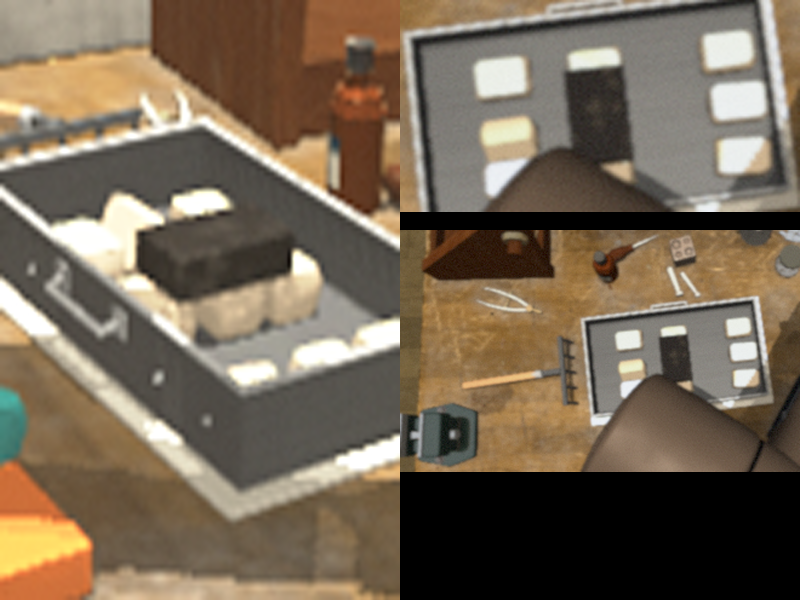

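The final check shows the block level on the middle row and the rake clear on the bench. The middle lump of the far row is still tilted, though: it shows two tones at (508,137) and an upright face at (125,225), leaning on its near neighbour. It has to be fixed, so I'll measure its ridge.

Run:
```python
from h import *
p=eyes.read_camera('top'); c,s=np.cos(a[2]),np.sin(a[2])
W=lambda x,y,z:(a[0]+c*x-s*y,a[1]+s*x+c*y,z)
g=cv2.GaussianBlur(cv2.cvtColor(p['pixels'],cv2.COLOR_RGB2GRAY),(3,3),0)
xs=np.arange(-84,84,4); print('x@z39',xs.tolist())
for y in (76,84,92,100,108,116,124,132):
    print(y,[int(g[int(round(r)),int(round(q))]) for r,q in (px(p,W(x,y,39)) for x in xs)])
q=eyes.read_camera('side')
print(px(q,W(-8,70,60)))
print(q['pixels'][186:216,214:240,:].mean(2).astype(int)[::1])
for z in (50,55,60): print(z,'ridge x shift of top px from z39:',(inv(w(p,px(p,W(-10,98,39)),z))).round(1))
```

```text
x@z39 [-84, -80, -76, -72, -68, -64, -60, -56, -52, -48, -44, -40, -36, -32, -28, -24, -20, -16, -12, -8, -4, 0, 4, 8, 12, 16, 20, 24, 28, 32, 36, 40, 44, 48, 52, 56, 60, 64, 68, 72, 76, 80]
76 [89, 88, 88, 87, 85, 83, 79, 78, 70, 65, 63, 74, 124, 147, 169, 165, 166, 173, 185, 186, 209, 199, 162, 143, 129, 130, 129, 122, 115, 134, 181, 190, 219, 214, 213, 210, 206, 198, 189, 159, 136, 128]
84 [90, 89, 89, 87, 85, 83, 81, 69, 65, 81, 113, 175, 180, 177, 177, 176, 180, 214, 228, 233, 233, 226, 217, 164, 141, 130, 130, 117, 111, 171, 214, 237, 237, 237, 237, 237, 237, 237, 232, 210, 138, 127]
92 [91, 91, 89, 88, 83, 80, 71, 70, 117, 159, 222, 229, 196, 180, 176, 176, 187, 206, 233, 235, 231, 228, 210, 182, 135, 130, 128, 124, 115, 144, 224, 236, 237, 237, 236, 237, 237, 236, 227, 196, 134, 127]
100 [93, 91, 88, 80, 75, 68, 71, 158, 197, 234, 236, 226, 184, 176, 176, 176, 195, 216, 233, 233, 230, 226, 200, 170, 131, 129, 128, 120, 115, 164, 209, 237, 237, 237, 237, 237, 237, 236, 235, 185, 148, 126]
108 [88, 84, 76, 71, 76, 124, 202, 235, 238, 238, 238, 220, 193, 175, 177, 178, 187, 223,
[... 3549 characters left out ...]
]
 [163 121  75  71  76  77  78  74  89 107 114  90  67  83 117 153 179 194
  202 205 203 198 200 227 228 178]
 [189 178 125  84  71  75  76  72  84 121 142 134 102  71  79 100 135 167
  186 217 216 182 182 199 213 199]
 [137 169 171 139 101  74  70  69  92 139 143 148 137  73  73  72  84 115
  148 229 250 236 208 191 208 200]
 [ 84 113 153 173 161 123  93 128 161 182 168 143 125  71  75  76  73  77
   98 171 244 254 251 236 220 202]
 [ 72  76  95 138 171 178 162 183 199 173 146 143 126  72  73  76  75  76
   74  81 132 213 255 255 243 211]]
50 ridge x shift of top px from z39: [-11.6  96.6]
55 ridge x shift of top px from z39: [-12.2  96. ]
60 ridge x shift of top px from z39: [-13.   95.3]
```

The lump leans about 33° with its near side raised. Its ridge is at pan x≈-20, z≈51, wedged on the near neighbour's shoulder, and there are about 25 mm free beyond it. I'll fetch the rake and press or push that side down and across.

```bash
python3 -m inch '[[[0.06,-0.6,0],-1,-0.3],[[0.11,-0.59,0],-1,-0.3],[[0.16,-0.58,0],-1,-0.3],[[0.21,-0.56,0],-1,-0.3],[[0.26,-0.54,0],-1,-0.3],[[0.31,-0.52,0],-1,-0.3],[[0.35,-0.49,0],-1,-0.3],[[0.39,-0.455,0],-1,-0.3],[[0.43,-0.42,0],-1,-0.3],[[0.46,-0.38,0],-1,-0.3]]'
python3 -m inch '[[[0.5,-0.34,0],-1,-0.3],[[0.52,-0.29,0],-1,-0.3],[[0.55,-0.25,0],-1,-0.3],[[0.57,-0.2,0],-1,-0.3],[[0.58,-0.15,0],-1,-0.3],[[0.59,-0.1,0],-1,-0.3],[[0.6,-0.04,0],-1,-0.3],[[0.6,0,0],-1,-0.3],[[0,0,0.4],0,-0.3],[[0,0,0.3],0,-0.3]]'
python3 - <<'E'
from h import *
s=env.state();print(s['t'],s['eef_pos'],s['tcp_rot'])
q=eyes.read_camera('wrist')
for k,z in (('rake_butt',8),('rake_grip',42)):print(k,[(w(q,d['centre'],z),d['score']) for d in eyes.spot_point(k,q)][:2])
for d in eyes.cut_out('rake',q)[:1]:
    ys,xs=np.nonzero(d['mask']);
    for r in np.unique(ys)[::25]: xx=xs[ys==r]; print(r,xx.min(),xx.max(),w(q,(r,xx.mean()),45))
E
```

```text
t: 48.8
eef_pos: [594.3, 51.6, 187.0]
tcp_rot: [3.141, -0.0, 0.975]
ft_force: [1.3, 0.1, 0.4]
opening: 0.649
grip_force: 0.0
t: 50.05
eef_pos: [593.5, 339.0, 143.8]
tcp_rot: [-3.141, 0.0, 1.671]
ft_force: [0.1, -0.1, -1.0]
opening: 0.651
grip_force: 0.0
50.05 [593.51020648 339.00227877 143.7940736 ] [-3.14111196e+00  1.27307993e-04  1.67109518e+00]
rake_butt [(array([518.5, 492.5]), 0.89)]
rake_grip [(array([529.8, 360.7]), 0.74)]
28 190 198 [524.  484.8]
53 188 204 [526.7 464.5]
78 188 204 [527.7 443.2]
103 188 204 [528.7 420.8]
128 188 204 [529.7 397.4]
153 188 204 [530.8 372.9]
178 188 204 [531.9 347.2]
203 189 205 [534.2 320.4]
```

```bash
python3 -m inch '[[[0.11,-0.5,0],0,-0.3],[[0,-0.51,0],0,-0.3],[[0,0,0.5],0,-0.3],[[0,0,0.7],0,-0.3],[[0,0,0.6],0,-0.3],[[0,0,0],0,1],[[0,0,0],0,1],[[0,0,0],0,1],[[0,0,0],0,1],[[0,0,0],0,1]]'
python3 -m inch '[[[0,0,0],0,1],[[0,0,0],0,1],[[0,0,-0.5],0,1],[[0,0,-0.7],0,1],[[0,0,-0.5],0,1],[[-0.5,0,0],0,1],[[-0.7,0,0],0,1],[[-0.6,0,0],0,1],[[-0.3,0,0],0,1],[[0,0,0],0,1]]'
python3 - <<'E'
from h import *
p=eyes.read_camera('top');q=eyes.read_camera('side');s=env.state();t=np.array(s['eef_pos'])
print(s['t'],t,inv(t[:2]),s['opening'],s['tcp_rot'])
for n,i in (('top',p),('side',q)):
  for k in ('rake','rake_butt','rake_grip'): print(n,k,[np.round(d['centre'],1).tolist() for d in eyes.spot_point(k,i) if d['score']>.4])
yaw=s['tcp_rot'][2]-np.pi/2;uy=np.array([-np.sin(yaw),np.cos(yaw),0])
for th in (0,.1,.2,.25,.3):
  f=uy*np.cos(th)-np.array([0,0,np.sin(th)]); n=uy*np.sin(th)+np.array([0,0,np.cos(th)])
  G=t+[0,0,10]; H=G-85*f; T=H-63*n; B=G+155*f
  print(th,'tip',np.round(inv(T[:2])),T[2].round(),'side tip',np.round(px(q,T),1),'butt',np.round(px(q,B),1),'top tip',np.round(px(p,T),1))
m=[d['mask'] for d in eyes.cut_out('rake',q)][0]; print(cv2.boundingRect(m.astype(np.uint8)),[ (c,int(np.nonzero(m[:,c])[0].min()),int(np.nonzero(m[:,c])[0].max())) for c in range(200,260,5) if m[:,c].any()])
E
```

```text
t: 51.5
eef_pos: [533.3, 339.2, 37.3]
tcp_rot: [3.141, -0.0, 1.67]
ft_force: [-2.0, 0.0, 1.5]
opening: 0.183
grip_force: 1.2
t: 52.75
eef_pos: [545.8, 213.1, 138.6]
tcp_rot: [-3.141, -0.0, 1.669]
ft_force: [0.3, -0.0, -2.0]
opening: 0.169
grip_force: 30.0
52.85 [545.63532561 214.38180225 138.63243252] [  0.98466137 199.23761401] 0.16746955582396544 [-3.14153108e+00 -3.03523863e-04  1.67019661e+00]
top rake [[187.8, 185.0]]
top rake_butt [[168.4, 188.2]]
top rake_grip []
side rake [[170.6, 231.1]]
side rake_butt [[153.3, 194.8]]
side rake_grip [[150.4, 211.6]]
0 tip [  1. 114.] 86.0 side tip [177.5 230.1] butt [140.3 194.5] top tip [187.8 181.8]
0.1 tip [  1. 108.] 94.0 side tip [175.2 231.1] butt [144.8 194.7] top tip [187.  183.6]
0.2 tip [  1. 103.] 104.0 side tip [172.7 231.9] butt [149.3 195.1] top tip [186.3 184.9]
0.25 tip [  1. 101.] 109.0 side tip [171.4 232.3] butt [151.6 195.3] top tip [185.9 185.5]
0.3 tip [ 1. 99.] 114.0 side tip [170.  232.6] butt [153.8 195.6] top tip [185.5 185.9]
(229, 191, 40, 20) [(230, 197, 204), (235, 195, 207), (240, 194, 210), (245, 193, 209), (250, 192, 208), (255, 191, 206)]
```

```bash
python3 -m inch '[[[-0.05,0.09,0],0,1],[[0,0,0.4],0,1],[[0,0,0.4],0,1],[[0,0,0.24],0,1],[[0,0,0.03],0,1],[[0,0.03,0.03],0,1],[[0,0.06,0.03],0,1],[[0,0.06,0.03],0,1],[[0,0.06,0.02],0,1],[[0,0.06,0],0,1]]'
python3 -m inch '[[[0,0.06,0],0,1],[[0,0,0],0,1],[[0,0,-0.3],0,1],[[0,0,-0.4],0,1],[[0,0,-0.3],0,1],[[0,0,0],0,1],[[0,0,0],0,1],[[0,0,0],0,1],[[0,0,0],0,1],[[0,0,0],0,1]]'
python3 - <<'E'
from h import *
q=eyes.read_camera('side');p=eyes.read_camera('top')
print(q['pixels'][186:208,214:240,:].mean(2).astype(int))
for d in eyes.cut_out('lump_1',q): print(round(d['score'],2),cv2.boundingRect(d['mask'].astype(np.uint8)))
c,s=np.cos(a[2]),np.sin(a[2]);W=lambda x,y,z:(a[0]+c*x-s*y,a[1]+s*x+c*y,z)
g=cv2.GaussianBlur(cv2.cvtColor(p['pixels'],cv2.COLOR_RGB2GRAY),(3,3),0);xs=np.arange(-84,84,4)
for y in (76,84,92,100): print(y,[int(g[int(round(r)),int(round(k))]) for r,k in (px(p,W(x,y,39)) for x in xs)])
s=env.state();print(s['t'],s['eef_pos'])
E
```

```text
t: 54.45
eef_pos: [568.0, 213.0, 68.0]
tcp_rot: [3.141, -0.0, 1.67]
ft_force: [-0.5, 1.9, 2.3]
opening: 0.166
grip_force: 30.0
t: 55.7
eef_pos: [570.9, 213.2, 127.6]
tcp_rot: [-3.141, 0.0, 1.67]
ft_force: [-0.1, -0.8, -2.2]
opening: 0.165
grip_force: 30.0
[[ 76  75  76  77  79  79  79  76  75  78  76  77  79  76  76  79  76  75
   77  77  76  75  75  77  76  77]
 [ 78  78  78  76  77  76  77  77  76  77  78  76  78  78  77  76  74  74
   75  76  77  76  78  75  76  76]
 [ 78  79  78  78  75  78  77  77  77  76  76  76  75  74  76  73  75  76
   76  76  75  76  76  75  73  73]
 [ 77  79  79  78  78  76  79  78  79  77  78  76  77  77  76  77  74  75
   74  70  70  69  71  71  98 117]
 [ 78  79  78  77  76  77  75  77  77  78  75  77  75  74  72  68  79  90
   97 101 176 181  92  80 131 173]
 [ 77  78  76  78  77  78  78  79  78  75  78  76  83 100 110 178 199 166
  168 171 225 223 148 187 200 182]
 [ 77  75  76  77  74  78  80  80  77  77  74  77 130 172 181 232 237 235
  248 247 243 239 241 249 251 241]
 [ 90  96  86  79  73  69  74  75  77  77  72  96 160 214 235 245 232 241
  255 2
[... 1898 characters left out ...]
, 127, 120]
84 [126, 117, 142, 217, 228, 230, 230, 230, 230, 231, 231, 210, 174, 127, 125, 125, 123, 112, 124, 196, 225, 229, 230, 230, 230, 229, 230, 206, 166, 165, 203, 228, 229, 229, 229, 229, 229, 229, 223, 198, 130, 119]
92 [122, 117, 160, 201, 230, 230, 230, 230, 230, 230, 229, 222, 161, 128, 123, 124, 118, 109, 139, 183, 226, 228, 229, 230, 229, 230, 229, 219, 151, 146, 213, 227, 228, 228, 228, 228, 226, 223, 213, 183, 127, 120]
100 [94, 106, 133, 212, 228, 230, 230, 230, 230, 229, 220, 194, 124, 110, 120, 118, 112, 113, 164, 203, 198, 200, 227, 230, 230, 230, 229, 207, 163, 142, 184, 227, 227, 228, 228, 227, 220, 192, 193, 158, 130, 110]
55.85 [571.00577355 213.22224275 127.82770076]
```

The lump is now flat: all three in that row show uniform bright tops. I'll lay the rake down again.

```bash
python3 -m inch '[[[0.4,-0.1,0],0,1],[[0.6,-0.1,0],0,1],[[0.7,-0.1,0],0,1],[[0.45,0,0.1],0,1],[[0,0,0.5],0,1],[[0,0,0.5],0,1],[[0,0,0.3],0,1],[[0,0,0.1],0,1],[[0,0,0],0,1],[[0,0,0],0,-0.9]]'
python3 -m inch '[[[0,0,0],0,-0.9],[[0,0,0],0,-0.9],[[0,0,0],0,-0.9],[[0,0,0],0,-0.9],[[0,0,-0.3],0,-0.9],[[0,0,-0.7],0,-0.9],[[0,0,-0.8],0,-0.9],[[-0.3,-0.03,-0.2],1,-0.9],[[-0.3,0,0],1,-0.9],[[-0.3,0.02,0],1,-0.9]]'
```

```text
t: 57.1
eef_pos: [540.9, 340.0, 39.0]
tcp_rot: [3.14, -0.001, 1.67]
ft_force: [-0.0, 0.0, 0.3]
opening: 0.227
grip_force: 0.0
t: 58.35
eef_pos: [540.5, 285.2, 159.6]
tcp_rot: [3.14, -0.001, 1.406]
ft_force: [-0.6, 0.5, 0.3]
opening: 0.947
grip_force: 0.0
```

```bash
python3 -m inch '[[[-0.3,0.05,0],1,-0.9],[[-0.29,0.07,0],1,-0.9],[[-0.28,0.1,0],1,-0.9],[[-0.27,0.12,0],1,-0.9],[[-0.26,0.15,0],1,-0.9],[[-0.25,0.17,0],1,-0.9],[[-0.23,0.19,0],1,-0.9],[[-0.21,0.21,0],1,-0.9],[[-0.2,0.23,0],1,-0.9],[[-0.175,0.245,0],1,-0.9]]'
python3 -m inch '[[[-0.15,0.26,0],1,-0.9],[[-0.04,0.28,0],1,-0.9],[[-0.01,0.29,0],1,-0.9],[[0.01,0.3,0],1,-0.9],[[0.035,0.3,0],1,-0.9],[[0,0,0.4],0,-0.9],[[0,0,0.4],0,-0.9],[[0,0,0.4],0,-0.9],[[0,0,0],0,-0.9],[[0,0,0],0,-0.9]]'
python3 -c "
from h import *
s=env.state();print(s['t'],s['eef_pos'],inv(s['eef_pos'][:2]),s['tcp_rot'])"
```

```text
t: 59.6
eef_pos: [540.7, 105.1, 159.2]
tcp_rot: [3.141, -0.001, 0.533]
ft_force: [0.6, 0.8, -0.1]
opening: 0.95
grip_force: 0.0
t: 60.85
eef_pos: [563.0, 20.6, 87.3]
tcp_rot: [3.141, -0.001, 0.099]
ft_force: [0.5, -0.3, 0.3]
opening: 0.947
grip_force: 0.0
60.85 [562.95347841  20.5770072   87.2544837 ] [-0.96400788  4.67035137] [ 3.14140272e+00 -1.49961939e-03  9.93734188e-02]
```

```bash
python3 -m inch '[[[0,0.04,0.25],0,-0.9],[[0,0,0.25],0,-0.9],[[0,0,0.13],0,-0.9],[[0,0,0],0,-0.9],[[0,0,0],0,1],[[0,0,0],0,1],[[0,0,0],0,1],[[0,0,0],0,1],[[0,0,0],0,1],[[0,0,0],0,1]]'
python3 -m inch '[[[0,0,-0.1],0,1],[[0,0,-0.2],0,1],[[0,0,0],0,1],[[0,0,0.15],0,1],[[0,0,0.1],0,1],[[0,0,0.03],0,1],[[0,0,0.02],0,1],[[0,0,0],0,1],[[0,0,0],0,1],[[0,0,0],0,1]]'
```

```text
t: 62.1
eef_pos: [562.8, 18.2, 48.4]
tcp_rot: [3.142, -0.0, 0.099]
ft_force: [-0.6, 0.0, 4.9]
opening: 0.657
grip_force: 30.0
t: 63.35
eef_pos: [562.2, 18.2, 48.4]
tcp_rot: [-3.141, 0.001, 0.099]
ft_force: [-2.9, 1.0, 5.0]
opening: 0.653
grip_force: 30.0
```

```bash
python3 -m inch '[[[0,0,0],0,-0.9],[[0,0,0],0,-0.9],[[0,0,0],0,-0.9],[[0,0,0],0,-0.9],[[0,0,-0.1],0,-0.9],[[0,0,-0.4],0,-0.9],[[0,0,-0.7],0,-0.9],[[0,0,-0.8],0,-0.9],[[0,0.4,-0.2],0,-0.9],[[0,0.7,0],0,-0.9]]'
python3 -m inch '[[[0,0.9,0],0,-0.9],[[0,0.9,0],0,-0.9],[[0,0.9,0],0,-0.9],[[0,0.9,0],0,-0.9],[[0,0.7,0],0,-0.9],[[0,0.3,0],0,-0.9],[[0,0,0],0,-0.9],[[0,0,0],0,-0.9],[[0,0,0],0,-0.9],[[0,0,0],0,-0.9]]'
python3 - <<'E'
from h import *
p=eyes.read_camera('top');q=eyes.read_camera('side')
for d in eyes.cut_out('charcoal_block',p)[:2]: print('block',[inv(w(p,(v,u),68)).round().tolist() for u,v in cv2.boxPoints(cv2.minAreaRect(cv2.findNonZero(d['mask'].astype(np.uint8))))])
for d in eyes.cut_out('lump_1',p): print(round(d['score'],2),inv(w(p,d['centre'],34)).round(),d['mask'].sum())
for d in eyes.cut_out('lump_1',q): print('s',round(d['score'],2),cv2.boundingRect(d['mask'].astype(np.uint8)))
print([w(p,d['centre'],5) for k in ('rake','rake_butt') for d in eyes.spot_point(k,p) if d['score']>.4],env.state()['t'])
c,s=np.cos(a[2]),np.sin(a[2]);W=lambda x,y,z:(a[0]+c*x-s*y,a[1]+s*x+c*y,z)
g=cv2.GaussianBlur(cv2.cvtColor(p['pixels'],cv2.COLOR_RGB2GRAY),(3,3),0);xs=np.arange(-84,84,4)
for y in (80,100,120,-145): print(y,[int(g[int(round(r)),int(round(k))]) for r,k in (px(p,W(x,y,39)) for x in xs)])
E
```

```text
t: 64.6
eef_pos: [569.7, -47.4, 182.2]
tcp_rot: [3.141, -0.003, 0.101]
ft_force: [0.5, 0.2, -0.5]
opening: 0.951
grip_force: 0.0
t: 65.85
eef_pos: [596.8, -321.2, 180.4]
tcp_rot: [-3.142, -0.0, 0.1]
ft_force: [-0.2, -0.1, -0.1]
opening: 0.947
grip_force: 0.0
block [[45.0, 32.0], [44.0, -30.0], [-45.0, -29.0], [-44.0, 32.0]]
0.78 [   0. -152.] 338
0.78 [ 47. 101.] 360
0.77 [ -66. -146.] 325
0.66 [ 7. 92.] 327
0.62 [-54. 106.] 225
0.42 [63.  4.] 195
s 0.71 (245, 208, 17, 10)
s 0.62 (240, 189, 10, 4)
s 0.61 (176, 226, 26, 18)
s 0.52 (228, 192, 8, 4)
s 0.45 (268, 219, 14, 6)
s 0.44 (285, 215, 11, 4)
s 0.44 (226, 206, 19, 13)
[array([551. , 245.6]), array([526.3, 498.7])] 66.2
80 [99, 95, 93, 89, 81, 74, 71, 86, 117, 192, 233, 216, 180, 133, 132, 132, 131, 118, 123, 187, 215, 233, 233, 236, 235, 232, 229, 200, 163, 167, 205, 232, 232, 230, 231, 235, 234, 233, 227, 166, 137, 125]
100 [76, 77, 82, 130, 167, 222, 233, 237, 237, 238, 235, 222, 155, 134, 131, 129, 119, 118, 174, 219, 236, 236, 237, 237, 237, 237, 237, 218, 179, 167, 208, 236, 236, 235, 236, 235, 236, 236, 234, 183, 146, 125]
120 [125, 132, 145, 206, 229, 237, 237, 237, 237, 236, 231, 215, 151, 134, 128, 127, 122, 124, 179, 215, 237, 237, 235, 235, 236, 236, 233, 217, 145, 157, 225, 234, 235, 236, 236, 235, 235, 235, 232, 186, 151, 124]
-145 [102, 162, 231, 237, 237, 237, 237, 237, 236, 235, 192, 157, 133, 132, 124, 137, 218, 234, 237, 236, 236, 236, 237, 237, 224, 195, 129, 117, 110, 135, 215, 233, 236, 236, 235, 236, 236, 235, 230, 170, 137, 122]
```

All lump tops read uniform and bright, the block is centred and square on the middle row, and the rake is on the bench clear of the pan. Handing in.

```bash
python3 -c "
from cell import env
print(env.job_done())"
```

```text
the job is handed in; nothing more can be done
None
```

I handed the job in at about 66 s: the camera checks show the lumps flat in three rows of three, the rake on the bench left of the pan, and the black charcoal block level at the middle; because one lump was found tilted only after the block was first set down, I took the rake back to fix it, laid it down again, then lifted and re-lowered the block so the order held.

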